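# Set up the cordless light easel for plate inspection

## Task

Get the light easel ready for inspection. Slide the framed glass plate along its channel until it is centred on the sloped light panel (to within a centimetre) and tip it back to rest leaning on the panel, easing it over so that it does not slap down and never lifting its foot out of the channel. Fit the cell from the charger into the holder at the front, flat end against the spring and button end at the fixed contact, lying fully down; leave the jar, tin, mouse and bottle where they are.

Things in the scene. Friction and masses are not known exactly. Their poses are not given: they have to be found in the camera images.
- easel: Fixed grey easel, turned up to 0.25 rad. Origin on the bench under the channel's middle; x points away from the robot, square to the channel, y along it, z up. Base slab 12 mm high, x -45 to 120, y -180 to 180 mm. Channel along y: floor at z 12, 14 wide (x -7 to 7), edges 8 high. Battery holder in front of the slab.
- panel_foot (a point): Middle of the light panel's lower front edge, on the channel's floor at its rear edge (easel frame x 7, y -85, z 12 mm); easel axes. The panel, white in an aluminium frame, is 150 wide (y), 105 up its slope, 15 thick and leans back, away from the robot, 25 degrees from vertical. It covers only y -160 to -10 of the easel; the rest of the channel has no backstop.
- panel_top (a point): Middle of the light panel's upper front edge (easel frame x 51, y -85, z 107 mm), easel axes; the panel's thickness reaches on to x 65 there.
- rail_mid (a point): Middle of the axis of the steel rail in front of the channel (easel frame x -26, y 0, z 66 mm), easel axes. 10 mm round, parallel to the channel, end posts at y -172 and 172. The parked plate leans on it.
- plate_center (a point): Centre of the plate, amber glass in a dark steel frame: 140 wide (its y), 150 tall (its z, foot to top), 8 thick (its x), about 0.25 kg. Starts standing in the channel, leaning 22 degrees towards the robot on the rail, centre at easel y -5 to 95 mm, so always to the +y side of the panel's middle. Slides along channel and rail when pushed on its side edge.
- plate_top (a point): Middle of the plate's top edge, 75 mm from plate_center along its z. Parked: about 153 mm above the bench, easel x about -52. Past upright it falls back by itself. Leaning on the panel: about 150 mm above the bench, easel x 50 to 68, some 40 mm higher than the panel's upper end, so a finger fits behind the plate there.
- plate_foot (a point): Middle of the plate's bottom edge, 75 mm from plate_center along its -z; stays in the channel.
- holder_seat (a point): Centre of the cell when seated (easel frame x -115, y 50, z 27 mm), easel axes, cell along x. From it, in mm: floor at z -13, only 20 wide, so fingers reach down to the bench on both sides; fixed contact wall nearest the robot, inner face x -33, top z +1; side cheeks 30 apart inside, 38 outside, tops z +5, at x -33 to -27 and 26 to 44. Open above.
- spring_face (a point): Middle of the steel spring disc's face (radius 12, easel axes), 1 mm above holder_seat; when free 24 mm beyond it in +x, and pressed towards +x. The seated cell needs 9 mm of travel. Behind it the black spring housing, x 44 to 68 from holder_seat, top 17 mm above holder_seat.
- spring (a joint): Spring contact, m: 0 free, 0.009 with the cell seated, 0.015 at its stop. 2 N to start, 5 to 7 N at 0.009 to 0.014.
- cell_center (a point): Centre of the grey cell, a cylinder 26 mm in diameter, 66 long over the button, about 95 g. It lies along its own x, button end at -x, flat end at +x. Starts lying in the charger, centre 25 mm above the bench, button end roughly towards the robot.
- cell_button (a point): Tip of the cell's button, a steel nub 12 mm in diameter, 33 mm from cell_center.
- charger: White fixed charger bar, to the left or right, origin under its middle, x along it. Bar 24 wide, top 12 mm above the bench, rims to 16.5 mm beside the cell; end blocks 40 wide, 26 high at x 38 to 60 and -60 to -38.
- jar: Pale jar with a white lid, 60 mm in diameter, 70 high, origin under it; leave alone.
- tin: Flat blue tin with a white lid, 68 mm in diameter, 40 high, origin under it; leave alone.
- mouse: Computer mouse, 100 x 56 x 28 mm, origin under it; leave alone.
- bottle: White bottle, 56 mm in diameter, 140 high, behind the easel, origin under it; leave alone.
Mind the look-alikes: they are no part of the job. Of the things shaped like the part that bears cell_center, the grey one is meant. There is more than one size of the part that bears plate_center; the job needs the smaller.

How it is judged:
At the end, for the whole second after the job is handed in: The plate stands in the channel, at rest, leaning back 15 to 31 degrees on the light panel, square to it and centred within 10 mm; the cell lies within 4 mm of its seat, button end at the fixed contact, spring pressed over 6 mm; robot clear (y of plate_center in the frame of panel_foot between -0.01 and 0.01 m and angle between plate_center's own z axis and vertical between 0.26 and 0.55 rad and x of plate_top in the frame of panel_foot between 0.03 and 0.08 m and z of plate_foot in the frame of panel_foot below 0.012 m and angle between the y axis of plate_center and the y axis of easel, either way round below 0.12 rad and linear speed of each of plate, cell below 0.02 m/s and angular speed of plate below 0.2 rad/s and x of cell_center in the frame of holder_seat between -0.004 and 0.004 m and y of cell_center in the frame of holder_seat between -0.004 and 0.004 m and z of cell_center in the frame of holder_seat between -0.004 and 0.004 m and x of cell_button in the frame of holder_seat below -0.028 m and value of joint spring above 0.006 m); the robot touches nothing.
It fails at once if the glass plate slaps or tumbles (turns faster than 3.2 rad/s) (angular speed of plate above 3.2 rad/s).
It fails at once if the plate's foot is lifted more than 25 mm above the channel floor (z of plate_foot in the frame of panel_foot above 0.025 m).
It fails at once if the jar, tin, mouse or bottle is moved more than 30 mm or tipped (distance of any of jar, tin, mouse, bottle from where it was at the start of the episode above 0.03 m or angle between any of jar, tin, mouse, bottle's own z axis and vertical above 0.5 rad).
It also fails if it takes over 72 s, if anything falls off the work surface, if the arm or the gripper's body presses on something with over 40 N, if the wrist force passes 120 N, or if a joint passes its speed limit or range.

## Robot

A 6-joint arm with a two-finger parallel gripper is mounted at the origin on the work surface. World frame = base frame: x ahead of the robot, y to its left, z up, the work surface at z = 0. Lengths are in m, angles in rad, forces in N, time in s.
With the tool pointing down it reaches from about 0.35 to 0.775 m from the base axis. Payload 7.3 kg.
Tool frame: the origin (TCP) lies on the centre line of the jaws, within the pads' length; the fingertips stand 17 mm ahead of it and the grasp point (between the pads) lies 2 mm behind it (robot.tip_extent is the distance from the TCP to the fingertips, in m); z points along the fingers, y is the line along which they close (so a half turn about z gives the same grasp; the last joint's range is limited). The gripper opens to 92 mm and grips with 3 to 60 N. Pads are 19 mm wide; open, the fingers measure 130 mm over their backs; the gripper's body (75 mm by 190 mm) begins 47 mm behind the grasp point.
Start: joints at [1.087, 0.342, 1.524, -0, 1.275, -0.146], TCP at [0.174, 0.495, 0.244] pointing down, gripper open.
Joint ranges: [-2.53, 2.53], [-0.77, 2.02], [0.04, 2.7], [-1, 4.14], [0.28, 2.66], [-3.11, 3.11]. Speed limits (rad/s): [2.57, 2.57, 3.14, 3.14, 3.14, 3.14].

## Interface

Orientations are given as [roll, pitch, yaw] about the fixed x, y, z axes, in that order (R = Rz(yaw) Ry(pitch) Rx(roll)).
In Python, from cell import robot gives the robot as it stands.
- The arm moves only by the tool step_arm, never from a script. Its argument "motion" is a list of rows, each a list of 2 entries, a list of its own where there are three numbers: the shift along the tool's x, y, z in units of 60 mm (1.0 is 60 mm), then the turn about the tool's z in rad. In form: [[[x, y, z], spin], ...]. A call has 1 to 10 rows; each row is the pose to reach, as a shift and turn from the pose commanded when the call began, along the tool's axes at that moment; what a row does not reach only later rows make up. A row lasts 1/8 s, in which the tool goes at most 62.5 mm and 10.7 degrees, less where a joint would pass 70% of its speed; a pose out of reach is approached as far as the arm can. A call with a gripper value outside its range is refused whole. "hand" is the closure in counts, from 0 (fully open) to 255 (shut), set as the call begins (left out, the last holds). The fingers move at their own pace and stop on an object; "squeeze" is the grip in N (left out, the last holds). Time passes only in rows, so rows that repeat a pose let the fingers close. It gives the time, the measured TCP pose, the force, the opening and the grip force at its end, in the units of the state.
- robot.observe(): the state, without advancing time (a new reading comes with each control period).
- robot.read_camera(name): name is "side" or "top"; returns a dict with "pixels" (400x640x3 uint8, red, green, blue), "intrinsics" (3x3 intrinsics, pixels), "xyz" and "rotation" of the camera in the world. Camera axes: x right, y up, looking along -z (the intrinsics and any distortion apply to the point x, -y, -z); pixel columns grow to the right and rows downward; lengths in m; the calibration is good to about 2 mm. A picture is of the moment at which its call begins. There is no depth.
- robot.hand_in(): hands the job in; it is judged then, once.
The state is a dict: "time": time; "qpos": joint angles; "qvel": joint speeds; "joint_efforts": joint torques, N m; "tool_pos": TCP position; "tool_rot": TCP orientation; "contact_force": force on the tool from outside, world axes, zero at the start; "torque": the same for the moment, N m; "opening": finger opening in m; "grip_force": force on a finger pad.
Only numpy, scipy, OpenCV 4.12 (cv2) and the standard library are available. Lean on these libraries where they do the work, as an engineer would, in place of code of your own. Each camera call takes 0.05 s, during which the arm holds its last target. There are 200 camera calls.

## Working session

There is one attempt and no reset: what is moved stays moved. The work goes in short steps, Python scripts to look and compute and a tool call to move; the robot and the scene stay as the last step left them, time stands still between calls to the robot, and variables do not carry over. Pictures are saved under pics/ and viewed, at most 10 in all, crops included, and the job is handed in when it is done.

Besides the shell and the picture viewer there is one more tool, called after "Call:" in YAML: its name, and indented under it one key for each argument. step_arm: Moves the arm, as the interface text tells. Its arguments: {"type":"object","properties":{"motion":{"type":"array"},"hand":{"type":"number"},"squeeze":{"type":"number"}},"required":["motion"]}

```bash
mkdir -p pics; ls
python3 - <<'E'
from cell import robot
import cv2,pickle
print(robot.observe())
for n in("side","top"):
    c=robot.read_camera(n); cv2.imwrite(f"pics/{n}0.png",c["pixels"][:,:,::-1]); print(n,c["intrinsics"],c["xyz"],c["rotation"],[k for k in c])
    pickle.dump(c,open(f"{n}0.pkl","wb"))
E
```

```text
pics
{'time': 0.0, 'qpos': array([ 1.08701852e+00,  3.42754783e-01,  1.52500035e+00, -3.58750387e-05,
        1.27542406e+00, -1.45990717e-01]), 'qvel': array([ 0.00148152, -0.00075746,  0.00146781,  0.00157104,  0.00040894,
        0.00225231]), 'joint_efforts': array([ 8.03439689e-04, -4.31249177e+01, -2.44221961e+01,  7.18295923e-02,
        5.57357760e-02, -1.44264586e-04]), 'tool_pos': array([0.17378947, 0.49499573, 0.24303413]), 'tool_rot': array([-3.14001800e+00, -1.96858030e-04,  2.80381588e+00]), 'contact_force': array([ 0.00876231, -0.76651498, -0.35395225]), 'torque': array([-0.00753899,  0.0596059 ,  0.02833226]), 'grip_force': 0.0, 'opening': 0.09176371359932252}
side [[444.10742826   0.         316.7879577 ]
 [  0.         444.10742826 196.17977059]
 [  0.           0.           1.        ]] [0.23291097 0.59981851 0.95311315] [ 0.654518    0.00833111 -2.59277941] ['pixels', 'intrinsics', 'xyz', 'rotation']
top [[444.26686033   0.         322.05910956]
 [  0.         444.26686033 209.04884812]
 [  0.           0.           1.        ]] [0.39083621 0.06134755 1.47937162] [ 0.14268906 -0.00839986 -1.59104442] ['pixels', 'intrinsics', 'xyz', 'rotation']
```

View pics/top0.png

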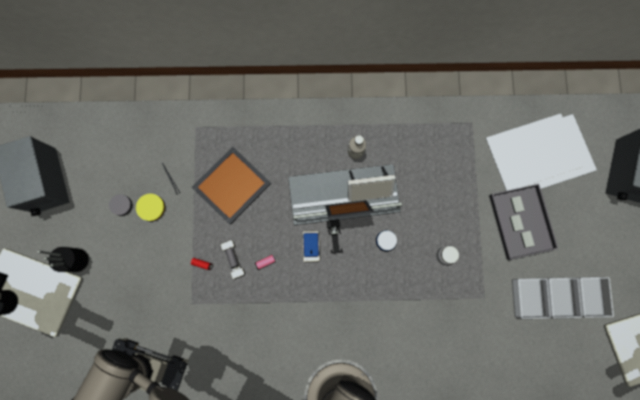

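View pics/side0.png

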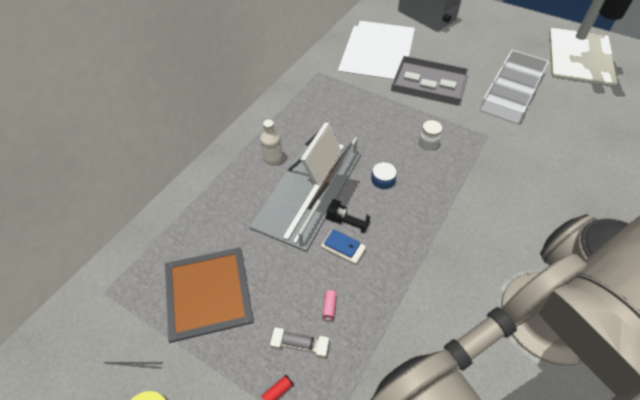

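```bash
cat > h.py <<'E'
import numpy as np,cv2,pickle
from scipy.spatial.transform import Rotation as R
def rot(c): return R.from_euler('xyz',c["rotation"]).as_matrix()
def ray(c,u,v):
    K=c["intrinsics"]; d=np.array([(u-K[0,2])/K[0,0],-(v-K[1,2])/K[1,1],-1.]); return rot(c)@d
def onz(c,u,v,z):
    d=ray(c,u,v); o=np.array(c["xyz"]); return o+d*(z-o[2])/d[2]
def tri(c1,p1,c2,p2):
    o1,o2=np.array(c1["xyz"]),np.array(c2["xyz"]); a,b=ray(c1,*p1),ray(c2,*p2)
    s=np.linalg.lstsq(np.c_[a,-b],o2-o1,rcond=None)[0]; x,y=o1+a*s[0],o2+b*s[1]
    return (x+y)/2,np.linalg.norm(x-y)
def proj(c,P):
    q=rot(c).T@(np.array(P)-c["xyz"]); K=c["intrinsics"]; return np.array([K[0,0]*q[0]/-q[2]+K[0,2],-K[1,1]*q[1]/-q[2]+K[1,2]])
def load(n): return pickle.load(open(n+".pkl","rb"))
def snap(n,tag):
    from cell import robot
    c=robot.read_camera(n); pickle.dump(c,open(f"{n}{tag}.pkl","wb")); return c
def crop(c,u0,v0,u1,v1,s): return cv2.resize(c["pixels"][v0:v1,u0:u1,::-1],None,fx=s,fy=s,interpolation=cv2.INTER_CUBIC)
E
python3 - <<'E'
from h import *
t,s=load("top0"),load("side0")
a=crop(t,185,160,415,290,3.45); b=crop(s,240,110,400,260,5)
cv2.imwrite("pics/a.png",a); cv2.imwrite("pics/b.png",crop(s,240,110,400,230,5))
E
```

```text
(no output)
```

View pics/a.png

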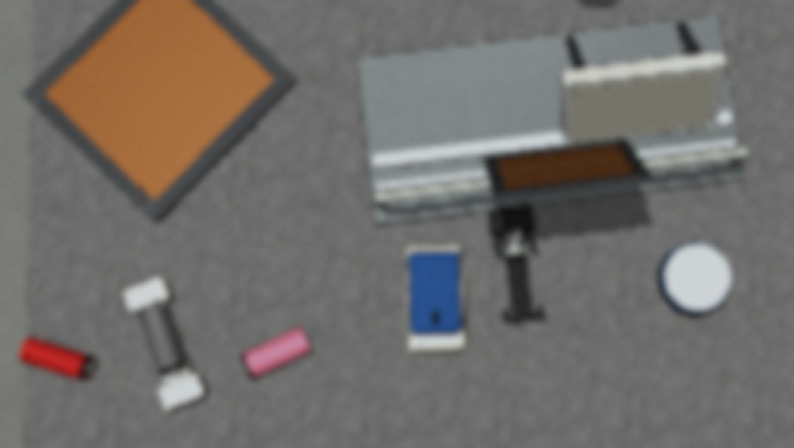

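View pics/b.png

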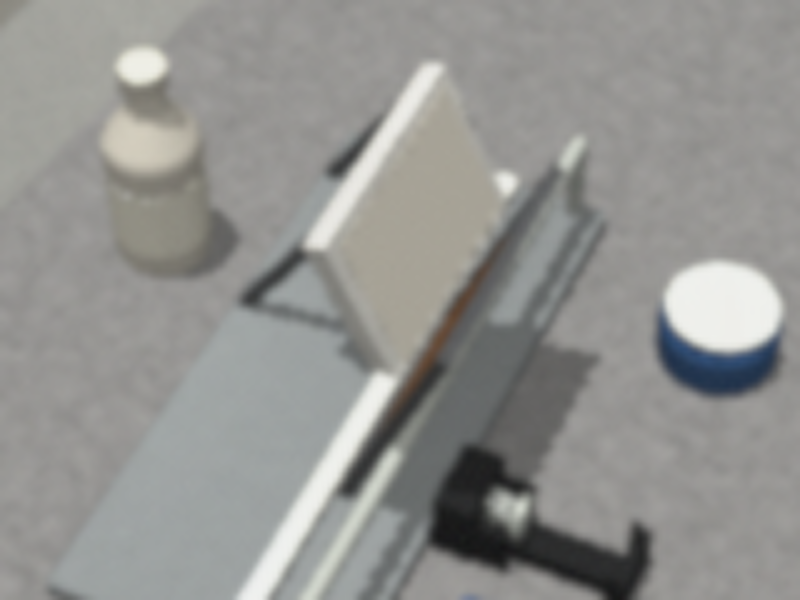

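Run:
```python
from h import *
from scipy.optimize import least_squares
t,s=load("top0"),load("side0")
A=lambda u,v:(u/3.45+185-.36,v/3.45+160-.36); B=lambda u,v:(u/5+240-.4,v/5+110-.4)
obs=[(t,A(360,60),(.12,.18,.012)),(t,A(717,18),(.12,-.18,.012)),(t,A(377,222),(-.045,.18,.012)),(t,A(745,180),(-.045,-.18,.012)),
(t,A(567,82),(.051,-.01,.107)),(t,A(724,66),(.051,-.16,.107)),(s,B(330,247),(.051,-.01,.107)),(s,B(442,68),(.051,-.16,.107)),(s,B(605,215),(-.045,-.18,.012)),
(s,B(395,372),(.007,-.01,.012+.008)),(t,A(521,318),(-.148,.05,.028)),(t,A(515,205),(-.059,.05,.044))]
def e2w(p,q): 
    c,n=np.cos(p[2]),np.sin(p[2]); return np.array([p[0]+c*q[0]-n*q[1],p[1]+n*q[0]+c*q[1],q[2]])
f=lambda p:np.concatenate([proj(c,e2w(p,q))-uv for c,uv,q in obs])
r=least_squares(f,[.5,0,0.1],loss="soft_l1"); p=r.x; print(p,f(p).reshape(-1,2).round(1).tolist())
np.save("easel.npy",p)
print("seat",e2w(p,(-.115,.05,.027)),"rail",e2w(p,(-.026,0,.066)))
# plate left/right top corners, easel frame
for uv in(A(487,157),A(632,143)):
    w=onz(t,*uv,.153); d=w[:2]-p[:2]; c,n=np.cos(p[2]),np.sin(p[2]); print("platetop?",w,c*d[0]+n*d[1],-n*d[0]+c*d[1])
# charger
for c,name,(u0,v0,u1,v1) in((t,"top",(212,235,250,285)),(s,"side",(262,322,335,362))):
    im=c["pixels"][v0:v1,u0:u1].astype(int); m=((im.min(2)>150)).astype(np.uint8)
    n,l,st,ce=cv2.connectedComponentsWithStats(m)
    for i in range(1,n):
        if st[i,4]>10: print(name,st[i,4],ce[i]+[u0,v0],onz(c,*(ce[i]+[u0,v0]),.022))
```

```text
[ 0.61505018 -0.03296237  0.10274341] [[-1.3, -1.0], [0.8, -1.4], [-0.7, 0.4], [-0.2, -0.5], [-0.9, 0.3], [0.7, -0.7], [-0.7, -0.1], [1.2, -0.9], [1.3, -0.6], [1.8, 1.8], [0.6, -1.6], [-1.0, 3.7]]
seat [0.49552849 0.00497924 0.027     ] rail [ 0.58918729 -0.035629    0.066     ]
platetop? [0.59281951 0.0348137  0.153     ] -0.015162133448038979 0.06969869148633766
platetop? [ 0.60282805 -0.09265373  0.153     ] -0.01827978413170841 -0.05812304001962909
top 77 [226.57142857 244.77922078] [0.48784327 0.35950044 0.022     ]
top 90 [236.55555556 272.53333333] [0.39729668 0.32627002 0.022     ]
side 255 [276.62745098 335.06666667] [0.49084738 0.35707208 0.022     ]
side 28 [306.75 323.  ] [0.4501046  0.30121353 0.022     ]
side 11 [322.72727273 323.18181818] [0.4202829 0.2835895 0.022    ]
side 62 [265.38709677 332.67741935] [0.51438659 0.36528454 0.022     ]
side 25 [292.88 328.48] [0.46912306 0.32702074 0.022     ]
side 11 [331.81818182 326.54545455] [0.39966738 0.27984682 0.022     ]
side 313 [321.59744409 343.1086262 ] [0.39997434 0.32204351 0.022     ]
side 84 [297.21428571 339.46428571] [0.4481399 0.3422199 0.022    ]
side 20 [289.2 351.9] [0.44816017 0.37286187 0.022     ]
side 16 [299.  354.5] [0.42779594 0.36675911 0.022     ]
side 19 [330.84210526 356.89473684] [0.36884765 0.33666664 0.022     ]
side 13 [272.76923077 358.69230769] [0.46945421 0.40210568 0.022     ]
side 21 [282.19047619 358.52380952] [0.45301043 0.39170887 0.022     ]
side 38 [309.84210526 359.86842105] [0.40275969 0.36435355 0.022     ]
```

Run:
```python
from h import *
t,s=load("top0"),load("side0"); p=np.load("easel.npy"); c,n=np.cos(p[2]),np.sin(p[2])
A=lambda u,v:(u/3.45+185-.36,v/3.45+160-.36)
im=t["pixels"]; hsv=cv2.cvtColor(im,cv2.COLOR_RGB2HSV)
m=((hsv[:,:,0]<20)&(hsv[:,:,1]>120)).astype(np.uint8); m[:, :300]=0;m[:,410:]=0;m[:150]=0;m[240:]=0
r=cv2.minAreaRect(np.argwhere(m)[:,::-1].astype(np.float32)); print(r,m.sum())
bp=cv2.boxPoints(r)
for uv in list(bp)+[A(495,192),A(650,178)]:
  for z in(.138,.153,.03):
    w=onz(t,*uv,z); d=w[:2]-p[:2]; print(uv,z,(c*d[0]+n*d[1]).round(4),(-n*d[0]+c*d[1]).round(4))
u=np.array([226.6,244.8]);v=np.array([236.6,272.5])
a,b=onz(t,*u,.024),onz(t,*v,.024);a2,b2=onz(s,276.6,335.1,.022),onz(s,321.6,343.1,.022)
for x,y in((a,b),(a2,b2)): print((x+y)/2,np.linalg.norm(x-y),np.arctan2(x[1]-y[1],x[0]-y[0]))
```

```text
((348.4154052734375, 207.82308959960938), (8.434362411499023, 37.08638381958008), 82.87498474121094) 312
[329.49234 205.93848] 0.138 -0.0167 0.0583
[329.49234 205.93848] 0.153 -0.0189 0.0589
[329.49234 205.93848] 0.03 -0.0009 0.0536
[366.29233 201.33847] 0.138 -0.0163 -0.0553
[366.29233 201.33847] 0.153 -0.0185 -0.0534
[366.29233 201.33847] 0.03 -0.0004 -0.0692
[367.33847 209.7077 ] 0.138 -0.0423 -0.055
[367.33847 209.7077 ] 0.153 -0.0442 -0.053
[367.33847 209.7077 ] 0.03 -0.0285 -0.0688
[330.53848 214.30771] 0.138 -0.0427 0.0583
[330.53848 214.30771] 0.153 -0.0446 0.059
[330.53848 214.30771] 0.03 -0.0289 0.0536
(328.11826086956523, 215.29217391304346) 0.138 -0.0448 0.066
(328.11826086956523, 215.29217391304346) 0.153 -0.0467 0.0666
(328.11826086956523, 215.29217391304346) 0.03 -0.0312 0.0619
(373.04579710144924, 211.2342028985507) 0.138 -0.0491 -0.0716
(373.04579710144924, 211.2342028985507) 0.153 -0.0509 -0.0695
(373.04579710144924, 211.2342028985507) 0.03 -0.0358 -0.0868
[0.44251615 0.3423805  0.024     ] 0.09617339246329704 0.3528377399908297
[0.44541777 0.33959357 0.022     ] 0.09743343952001528 0.36893894757643675
```

```bash
cat >> h.py <<'E'
P=np.load("easel.npy")
def e2w(q,p=P):
    c,n=np.cos(p[2]),np.sin(p[2]); return np.array([p[0]+c*q[0]-n*q[1],p[1]+n*q[0]+c*q[1],q[2]])
def w2e(w,p=P):
    c,n=np.cos(p[2]),np.sin(p[2]); d=np.array(w[:2])-p[:2]; return np.array([c*d[0]+n*d[1],-n*d[0]+c*d[1],w[2]])
def go(w,yaw,o=None):
    """shift (units) and spin from the present pose to TCP at world w, tool y at angle yaw mod pi"""
    from cell import robot
    o=o or robot.observe(); Rm=R.from_euler('xyz',o["tool_rot"]).as_matrix()
    ty=np.arctan2(Rm[1,1],Rm[0,1]); d=(yaw-ty+np.pi/2)%np.pi-np.pi/2
    print("shift",(Rm.T@(np.array(w)-o["tool_pos"])/.06).round(3),"spin",round(-d,3),"at easel",w2e(o["tool_pos"]).round(4),"t",o["time"])
E
python3 -c "
from h import *
go(e2w((-.034,.095,.2)),P[2])"
```

```text
shift [-8.667 -4.674  0.724] spin 1.13 at easel [-0.3848  0.5705  0.2431] t 0.1
```

Call:
step_arm:
  motion:
    - [[-8.667,-4.674,0.72],1.13]
    - [[-8.667,-4.674,0.72],1.13]
    - [[-8.667,-4.674,0.72],1.13]
    - [[-8.667,-4.674,0.72],1.13]
    - [[-8.667,-4.674,0.72],1.13]
    - [[-8.667,-4.674,0.72],1.13]
    - [[-8.667,-4.674,0.72],1.13]
    - [[-8.667,-4.674,0.72],1.13]
    - [[-8.667,-4.674,0.72],1.13]
    - [[-8.667,-4.674,0.72],1.13]
  hand: 255
  squeeze: 30

```text
time: 1.35
tool_pos: [0.5731, 0.0556, 0.1995]
tool_rot: [-3.141, 0.0, 1.671]
contact_force: [-1.1, 0.5, -0.6]
opening: 0.0006
grip_force: 0.0
```

```bash
python3 -c "
from h import *
go(e2w((-.034,.095,.11)),P[2])"
```

```text
shift [ 0.044 -0.021  1.492] spin -0.002 at easel [-0.0327  0.0924  0.1995] t 1.35
```

Call:
step_arm:
  motion:
    - [[0.04,-0.02,0.8],0]
    - [[0.04,-0.02,1.49],0]
    - [[0.04,-0.02,1.49],0]
    - [[0.04,-0.02,1.49],0]

```text
time: 1.85
tool_pos: [0.5711, 0.0608, 0.1125]
tool_rot: [3.14, 0.0, 1.674]
contact_force: [1.1, 0.6, 1.2]
opening: -0.0001
grip_force: 0.0
```

Call:
step_arm:
  motion:
    - [[-0.12,0,0],0]
    - [[-0.24,0,0],0]
    - [[-0.34,0,0],0]
    - [[-0.44,0,0],0]
    - [[-0.54,0,0],0]
    - [[-0.64,0,0],0]
    - [[-0.74,0,0],0]
    - [[-0.84,0,0],0]
    - [[-0.94,0,0],0]
    - [[-1.04,0,0],0]

```text
time: 3.1
tool_pos: [0.5769, -0.0014, 0.1113]
tool_rot: [3.141, -0.001, 1.674]
contact_force: [1.6, 5.2, 3.6]
opening: 0.0005
grip_force: 2.7
```

Run:
```python
from h import *
go(e2w((-.034,-.0055,.11)),P[2])
t=snap("top","1"); s=snap("side","1")
cv2.imwrite("pics/c.png",np.vstack([crop(t,280,155,420,235,5),])); cv2.imwrite("pics/d.png",crop(s,240,90,400,210,5))
```

```text
shift [-0.68   0.012  0.021] spin 0.0 at easel [-0.0347  0.0353  0.1113] t 3.1
```

View pics/d.png

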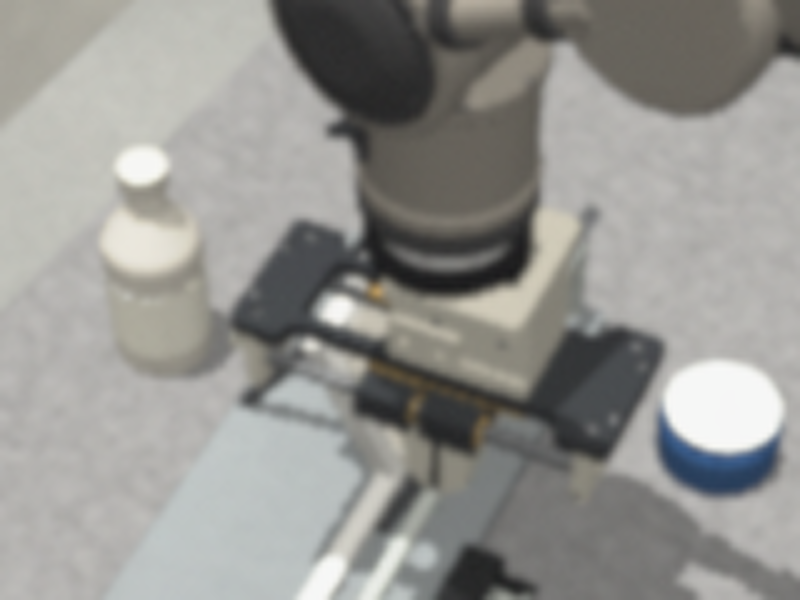

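Call:
step_arm:
  motion:
    - [[-0.08,0,0],0]
    - [[-0.16,0,0],0]
    - [[-0.24,0,0],0]
    - [[-0.32,0,0],0]
    - [[-0.4,0,0],0]
    - [[-0.48,0,0],0]
    - [[-0.56,0,0],0]
    - [[-0.62,0,0],0]
    - [[-0.66,0,0],0]
    - [[-0.68,0,0],0]

```text
time: 4.45
tool_pos: [0.5809, -0.042, 0.1111]
tool_rot: [3.142, -0.0, 1.674]
contact_force: [0.2, 4.2, 1.7]
opening: 0.0005
grip_force: 2.2
```

Call:
step_arm:
  motion:
    - [[0.1,0,0],0]
    - [[0.3,0,0],0]
    - [[0.5,0,-0.5],0]
    - [[0.5,0,-1.5],0]
    - [[1,0,-2.2],0]
    - [[2.5,0,-2.2],0]
    - [[3.5,0,-2.2],0]
    - [[3.5,0,-2.2],0]

```text
time: 5.45
tool_pos: [0.5579, 0.1705, 0.2431]
tool_rot: [-3.141, -0.0, 1.677]
contact_force: [0.3, -0.4, -0.1]
opening: 0.0003
grip_force: 0.0
```

Run:
```python
from h import *
go(e2w((-.048,-.085,.15)),P[2])
t=snap("top","2"); s=snap("side","2")
cv2.imwrite("pics/e.png",np.hstack([crop(t,290,150,420,260,3),crop(s,250,110,380,220,3)]))
```

```text
shift [-4.887 -0.218  1.551] spin 0.004 at easel [-0.036   0.2083  0.2431] t 5.45
```

View pics/e.png

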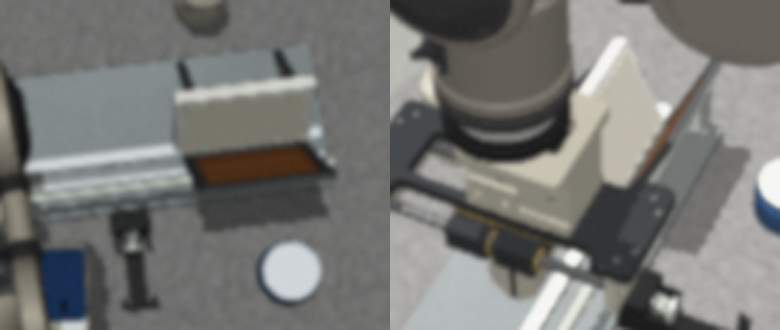

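```bash
cat >> h.py <<'E'
def amber(c):
    hsv=cv2.cvtColor(c["pixels"],cv2.COLOR_RGB2HSV); m=((hsv[:,:,0]<20)&(hsv[:,:,1]>110)).astype(np.uint8)
    m[:,:300]=0;m[:,410:]=0;m[:150]=0;m[240:]=0; return m
E
python3 - <<'E'
from h import *
for tag in("0","2"):
    t=load("top"+tag); m=amber(t)
    r=cv2.minAreaRect(np.argwhere(m)[:,::-1].astype(np.float32)); print(r)
    w=w2e(onz(t,*r[0],.085)); print("plate centre easel",w)
g=t["pixels"].astype(int); m=(g[150:235,300:410].min(2)>185).astype(np.uint8)
n,l,st,ce=cv2.connectedComponentsWithStats(m)
for i in range(1,n):
    if st[i,4]>8: 
        q=st[i]; print(st[i],ce[i]+[300,150], w2e(onz(t,*(ce[i]+[300,150]),.109)))
E
```

```text
((348.4846496582031, 207.87693786621094), (8.806466102600098, 38.450767517089844), 82.87498474121094)
plate centre easel [-0.02243889 -0.00310293  0.085     ]
((375.4454040527344, 204.5358123779297), (8.879935264587402, 38.732872009277344), 83.2901611328125)
plate centre easel [-0.02221236 -0.08962451  0.085     ]
[ 49  26  45   7 105] [371.63809524 179.19047619] [ 0.05594594 -0.08543573  0.109     ]
[  0  49  47   7 113] [323.61061947 202.14159292] [0.00166596 0.0737463  0.109     ]
[81 82 13  3 31] [386.70967742 233.16129032] [-0.11854315 -0.1082017   0.109     ]
```

Call:
step_arm:
  motion:
    - [[-1.5,-0.1,0],0]
    - [[-2.5,-0.2,0],0]
    - [[-3.5,-0.22,0],0]
    - [[-4.5,-0.22,0],0]
    - [[-4.87,-0.22,0],0]
    - [[-4.87,-0.22,0],0]
    - [[-4.87,-0.22,0.6],0]
    - [[-4.87,-0.22,1.2],0]
    - [[-4.87,-0.22,1.6],0]
    - [[-4.87,-0.22,1.6],0]
  hand: 144

```text
time: 6.8
tool_pos: [0.5747, -0.1241, 0.1453]
tool_rot: [-3.137, -0.002, 1.674]
contact_force: [-0.2, 0.5, 0.1]
opening: 0.0398
grip_force: 0.0
```

Run:
```python
from h import *
go(e2w((-.048,-.085,.147)),P[2])
from cell import robot
print(robot.observe()["opening"],robot.observe()["contact_force"])
t=snap("top","3"); s=snap("side","3")
cv2.imwrite("pics/f.png",np.hstack([crop(t,320,140,420,240,4),crop(s,270,80,370,180,4)]))
```

```text
shift [ 0.026  0.024 -0.028] spin 0.001 at easel [-0.0495 -0.0865  0.1453] t 6.8
0.03984491059310008 [-0.22271411  0.45733943  0.12445418]
```

View pics/f.png

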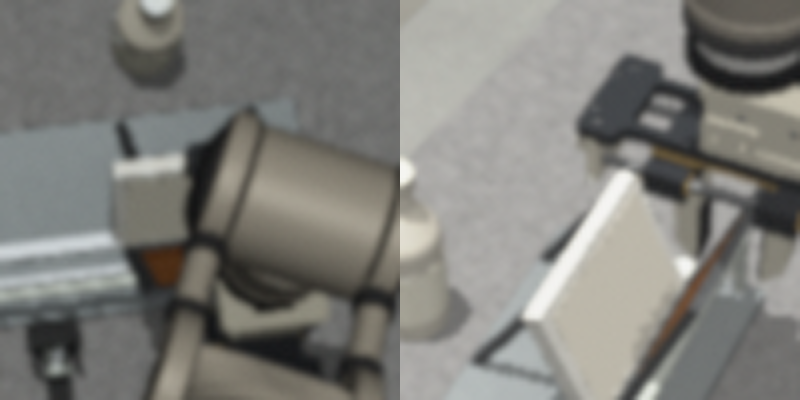

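Call:
step_arm:
  motion:
    - [[0,0,0],0]
    - [[0,0.1,0],0]
    - [[0,0.2,0],0]
    - [[0,0.3,0],0]
    - [[0,0.4,0],0]
    - [[0,0.5,0],0]
    - [[0,0.6,0],0]
    - [[0,0.68,0],0]
    - [[0,0.76,0],0]
    - [[0,0.84,0],0]
  hand: 180

```text
time: 8.15
tool_pos: [0.6266, -0.1199, 0.1471]
tool_rot: [3.142, -0.0, 1.674]
contact_force: [-0.6, 0.4, 0.4]
opening: 0.0272
grip_force: 0.0
```

Call:
step_arm:
  motion:
    - [[0,0.08,0],0]
    - [[0,0.16,0],0]
    - [[0,0.24,0],0]
    - [[0,0.32,0],0]
    - [[0,0.4,0],0]
    - [[0,0.48,0],0]
    - [[0,0.56,0],0]
    - [[0,0.62,0],0]
    - [[0,0.68,0],0]
    - [[0,0.74,0],0]

```text
time: 9.4
tool_pos: [0.6707, -0.1153, 0.1471]
tool_rot: [-3.142, -0.0, 1.674]
contact_force: [0.3, 1.5, -0.1]
opening: 0.0267
grip_force: 0.1
```

Run:
```python
from h import *
go(e2w((.057,-.085,.147)),P[2])
t=snap("top","4"); s=snap("side","4")
cv2.imwrite("pics/g.png",np.hstack([crop(t,320,140,420,240,4),crop(s,270,80,370,180,4)]))
```

```text
shift [0.043 0.169 0.002] spin 0.0 at easel [ 0.0469 -0.0876  0.1471] t 9.4
```

View pics/g.png

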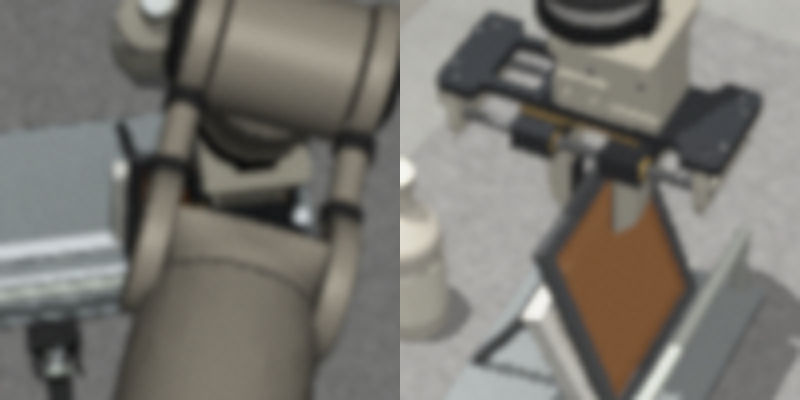

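Call:
step_arm:
  motion:
    - [[0,0.05,0],0]
    - [[0,0.1,0],0]
    - [[0,0.15,0],0]
    - [[0,0.2,0],0]
    - [[0,0.24,0],0]
    - [[0,0.24,0],0]

```text
time: 10.25
tool_pos: [0.6849, -0.1138, 0.147]
tool_rot: [-3.142, -0.0, 1.674]
contact_force: [0.2, -0.5, 1.3]
opening: 0.0268
grip_force: 0.0
```

Run:
```python
from h import *
go(e2w((.057,-.085,.147)),P[2])
s=snap("side","5"); cv2.imwrite("pics/i.png",crop(s,270,80,370,180,5))
```

```text
shift [ 0.043 -0.07   0.001] spin 0.0 at easel [ 0.0612 -0.0876  0.147 ] t 10.25
```

View pics/i.png

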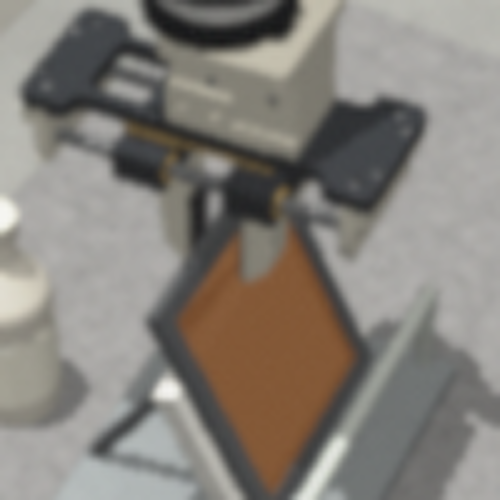

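Call:
step_arm:
  motion:
    - [[0,0,-0.1],0]
    - [[0,0,-0.3],0]
    - [[0,0,-0.6],0]
    - [[0,0,-1.2],0]
    - [[0,0,-1.8],0]
    - [[2,-1,-1.8],0]
    - [[3,-2,-1.8],0]
    - [[4,-3,-1.8],0]
    - [[5,-3.5,-1.8],0]
    - [[5,-3.5,-1.8],0]

```text
time: 11.55
tool_pos: [0.4798, 0.1231, 0.2564]
tool_rot: [3.139, -0.0, 1.673]
contact_force: [0.0, 1.1, 0.1]
opening: 0.0267
grip_force: 0.0
```

Run:
```python
from h import *
t=snap("top","6"); m=amber(t); u,v=np.nonzero(m)[1],np.nonzero(m)[0]
r=cv2.minAreaRect(np.c_[u,v].astype(np.float32)); print(r,m.sum())
print("plate centre easel",w2e(onz(t,*r[0],.082)))
for b in cv2.boxPoints(r): print(w2e(onz(t,*b,.14 if b[1]<r[0][1] else .025)))
yaw=.36; c=np.array([.444,.341]); go((*c,.12),yaw+np.pi/2); go((*c,.034),yaw+np.pi/2)
# cell: dark grey body refined between blocks
for n in("top","side"):
    k=load(n+"0"); a=k["pixels"]; pts=[]
    for q in np.linspace(-.025,.025,6):
        X=[ (c[0]+q*np.cos(yaw)-o*np.sin(yaw), c[1]+q*np.sin(yaw)+o*np.cos(yaw), .025) for o in np.arange(-.03,.031,.003)]
        print(n,q.round(3),[int(cv2.getRectSubPix(cv2.cvtColor(a,cv2.COLOR_RGB2GRAY),(1,1),tuple(proj(k,x)))[0,0]) for x in X])
```

```text
((372.5853271484375, 187.76829528808594), (22.859329223632812, 39.42405700683594), 83.6598129272461) 826
plate centre easel [ 0.0331239  -0.08855482  0.082     ]
[ 0.0591511  -0.02024234  0.14      ]
[ 0.05811336 -0.14210445  0.14      ]
[ 0.00401072 -0.16151822  0.025     ]
[ 0.00529676 -0.03016782  0.025     ]
shift [ 3.58  -0.13   2.288] spin 1.317 at easel [-0.1231  0.1743  0.2565] t 11.6
shift [ 3.575 -0.127  3.721] spin 1.317 at easel [-0.1231  0.1743  0.2565] t 11.6
top -0.025 [109, 110, 109, 103, 90, 73, 58, 53, 57, 66, 76, 77, 74, 73, 74, 85, 97, 105, 109, 110, 112]
top -0.015 [105, 105, 105, 104, 95, 76, 60, 61, 75, 91, 102, 107, 106, 99, 91, 95, 102, 107, 110, 112, 113]
top -0.005 [106, 105, 103, 98, 86, 70, 58, 62, 78, 93, 105, 109, 106, 98, 91, 96, 105, 110, 110, 109, 108]
top 0.005 [111, 109, 107, 101, 89, 72, 60, 63, 78, 96, 108, 111, 106, 97, 91, 95, 104, 109, 111, 110, 109]
top 0.015 [115, 113, 111, 106, 94, 77, 65, 67, 82, 99, 110, 111, 105, 96, 91, 99, 108, 109, 107, 105, 106]
top 0.025 [109, 110, 107, 102, 90, 73, 64, 67, 84, 101, 111, 111, 103, 93, 88, 94, 105, 109, 110, 111, 112]
side -0.025 [152, 151, 153, 152, 150, 150, 127, 86, 83, 91, 100, 102, 95, 84, 75, 99, 133, 130, 143, 148, 145]
side -0.015 [147, 147, 146, 146, 147, 144, 127, 118, 132, 150, 162, 161, 146, 131, 116, 131, 153, 136, 145, 149, 151]
side -0.005 [150, 148, 146, 146, 148, 145, 130, 121, 134, 151, 162, 159, 145, 128, 114, 136, 152, 134, 148, 152, 154]
side 0.005 [145, 147, 149, 152, 151, 148, 133, 123, 135, 151, 161, 157, 143, 126, 111, 124, 137, 131, 145, 145, 147]
side 0.015 [146, 147, 151, 155, 159, 154, 138, 124, 137, 151, 159, 155, 141, 124, 110, 130, 143, 133, 148, 156, 157]
side 0.025 [149, 151, 150, 147, 149, 149, 135, 124, 133, 150, 157, 152, 139, 122, 108, 128, 142, 134, 149, 150, 150]
```

Call:
step_arm:
  motion:
    - [[3.58,-0.13,1.5],1.317]
    - [[3.58,-0.13,1.5],1.317]
    - [[3.58,-0.13,1.5],1.317]
    - [[3.58,-0.13,1.5],1.317]
    - [[3.58,-0.13,1.5],1.317]
    - [[3.58,-0.13,1.5],1.317]
    - [[3.58,-0.13,1.5],1.317]
    - [[3.58,-0.13,2.2],1.317]
    - [[3.58,-0.13,2.2],1.317]
    - [[3.58,-0.13,2.2],1.317]
  hand: 89

```text
time: 12.85
tool_pos: [0.4521, 0.3351, 0.1246]
tool_rot: [-3.141, -0.002, 0.358]
contact_force: [0.1, 0.9, 0.6]
opening: 0.0596
grip_force: 0.0
```

```bash
python3 -c "
from h import *
from cell import robot
print(robot.observe()['qpos'].round(2))
go((.4435,.342,.034),.36+np.pi/2)"
```

```text
[0.5  0.53 1.58 0.   1.03 1.71]
shift [-0.096 -0.157  1.51 ] spin -0.002 at easel [-0.1244  0.3828  0.1246] t 12.85
```

Call:
step_arm:
  motion:
    - [[-0.1,-0.16,0.5],0]
    - [[-0.1,-0.16,1.0],0]
    - [[-0.1,-0.16,1.3],0]
    - [[-0.1,-0.16,1.51],0]
    - [[-0.1,-0.16,1.51],0]
    - [[-0.1,-0.16,1.51],0]

```text
time: 13.6
tool_pos: [0.4431, 0.342, 0.0337]
tool_rot: [-3.141, -0.002, 0.357]
contact_force: [-0.1, 0.3, 0.9]
opening: 0.0598
grip_force: 0.0
```

Call:
step_arm:
  motion:
    - [[0,0,0],0]
    - [[0,0,0],0]
    - [[0,0,0],0]
    - [[0,0,0],0]
    - [[0,0,0],0]
  hand: 255
  squeeze: 35

```text
time: 14.22
tool_pos: [0.442, 0.343, 0.033]
tool_rot: [-3.139, -0.001, 0.357]
contact_force: [-3.1, 5.0, 3.1]
opening: 0.0251
grip_force: 35.0
```

Call:
step_arm:
  motion:
    - [[0,0,-0.2],0]
    - [[0,0,-0.6],0]
    - [[0,0,-1.2],0]
    - [[0,0,-1.6],0]
    - [[0,0,-1.6],0]

```text
time: 14.85
tool_pos: [0.4434, 0.342, 0.1307]
tool_rot: [-3.141, -0.004, 0.357]
contact_force: [0.3, 0.8, -1.4]
opening: 0.0252
grip_force: 35.0
```

```bash
python3 -c "
from h import *
s=e2w((-.126,.05,.12)); print(s)
go(s,P[2]+np.pi/2)"
```

```text
[0.4845865  0.00385105 0.12      ]
shift [-1.326  5.521  0.169] spin 0.254 at easel [-0.1322  0.3906  0.1307] t 14.85
```

Call:
step_arm:
  motion:
    - [[-1.326,5.521,0.17],0.254]
    - [[-1.326,5.521,0.17],0.254]
    - [[-1.326,5.521,0.17],0.254]
    - [[-1.326,5.521,0.17],0.254]
    - [[-1.326,5.521,0.17],0.254]
    - [[-1.326,5.521,0.17],0.254]
    - [[-1.326,5.521,0.17],0.254]
    - [[-1.326,5.521,0.17],0.254]
    - [[-1.326,5.521,0.17],0.254]
    - [[-1.326,5.521,0.17],0.254]

```text
time: 16.1
tool_pos: [0.4834, 0.0044, 0.1183]
tool_rot: [-3.141, 0.0, 0.104]
contact_force: [-0.3, -1.0, -0.8]
opening: 0.0254
grip_force: 35.0
```

Run:
```python
from h import *
go(e2w((-.126,.05,.12)),P[2]+np.pi/2)
t=snap("top","7"); s=snap("side","7")
cv2.imwrite("pics/j.png",np.hstack([crop(load("side2"),290,180,370,250,5),crop(s,290,160,370,230,5)]))
```

```text
shift [ 0.019  0.012 -0.029] spin 0.002 at easel [-0.1272  0.0507  0.1183] t 16.1
```

View pics/j.png

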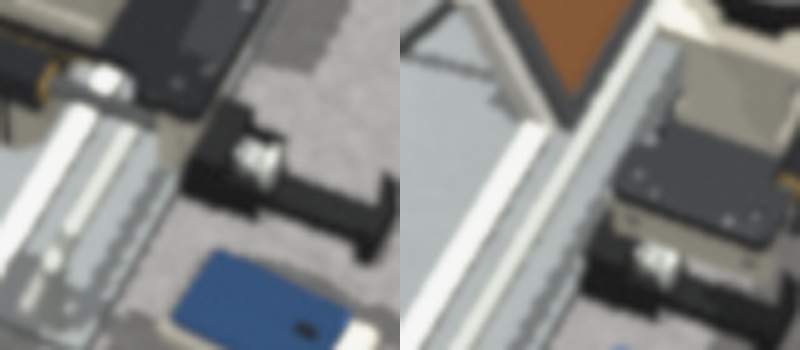

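Run:
```python
from h import *
s=load("side0");t=load("top0"); S=np.array([-.115,.05,.027])
pts={"disc":(.024,0,.001),"cheekfarfront":(-.033,-.019,.005),"cheeknearfront":(-.033,.019,.005),"floorfront":(-.033,0,-.027),"hous_top_back_near":(.068,.019,.017),"hous_top_front_near":(.044,.019,.017),"hous_top_back_far":(.068,-.019,.017),"hous_top_front_far":(.044,-.019,.017)}
for k,q in pts.items():
    w=e2w(S+q); print(k,"side crop",((proj(s,w)-[290,180]+.4)*5).round(),"side",proj(s,w).round(1),"top a-crop",((proj(t,w)-[185,160]+.36)*3.45).round())
for n,c,(u0,v0,u1,v1) in(("side",s,(322,196,375,235)),("top",t,(322,214,348,258))):
    g=cv2.cvtColor(c["pixels"],cv2.COLOR_RGB2GRAY); hsv=cv2.cvtColor(c["pixels"],cv2.COLOR_RGB2HSV)
    m=((g<48)&(hsv[:,:,1]<110)).astype(np.uint8); mm=np.zeros_like(m); mm[v0:v1,u0:u1]=m[v0:v1,u0:u1]
    n2,l,st,ce=cv2.connectedComponentsWithStats(mm); i=1+np.argmax(st[1:,4]); print(n,st[i],ce[i])
    vv,uu=np.nonzero(l==i); 
    d=np.array(proj(c,e2w(S+[-.03,0,0])))-proj(c,e2w(S+[.03,0,0])); d/=np.linalg.norm(d)
    pr=(uu-uu.mean())*d[0]+(vv-vv.mean())*d[1]; j=pr.argmax(); print("front extreme",uu[j],vv[j],"back",uu[pr.argmin()],vv[pr.argmin()])
    if n=="top":
        for r in range(v0,v1): print(r,uu[vv==r].min() if (vv==r).any() else 0,uu[vv==r].max() if (vv==r).any() else 0,end=" | ")
# bright disc pixels
g=s["pixels"].astype(int).min(2); m=g[200:225,335:352]>130; print(np.argwhere(m).mean(0)[::-1]+[335,200],m.sum())
```

```text
disc side crop [278. 168.] side [345.2 213.2] top a-crop [515. 253.]
cheekfarfront side crop [397. 175.] side [368.9 214.6] top a-crop [543. 310.]
cheeknearfront side crop [368. 231.] side [363.3 225.9] top a-crop [503. 315.]
floorfront side crop [378. 238.] side [365.1 227.2] top a-crop [522. 314.]
hous_top_back_near side crop [184. 147.] side [326.4 209. ] top a-crop [490. 207.]
hous_top_front_near side crop [227. 164.] side [335.1 212.3] top a-crop [493. 233.]
hous_top_back_far side crop [215.  93.] side [332.6 198.2] top a-crop [530. 203.]
hous_top_front_far side crop [258. 109.] side [341.2 201.3] top a-crop [533. 228.]
side [327 200  42  32 397] [343.95465995 216.42065491]
front extreme 368 222 back 327 211
top [328 219  13  11 104] [333.74038462 223.69230769]
front extreme 338 229 back 335 219
214 0 0 | 215 0 0 | 216 0 0 | 217 0 0 | 218 0 0 | 219 335 338 | 220 330 339 | 221 328 339 | 222 328 339 | 223 328 339 | 224 328 339 | 225 328 340 | 226 328 339 | 227 328 339 | 228 328 339 | 229 329 338 | 230 0 0 | 231 0 0 | 232 0 0 | 233 0 0 | 234 0 0 | 235 0 0 | 236 0 0 | 237 0 0 | 238 0 0 | 239 0 0 | 240 0 0 | 241 0 0 | 242 0 0 | 243 0 0 | 244 0 0 | 245 0 0 | 246 0 0 | 247 0 0 | 248 0 0 | 249 0 0 | 250 0 0 | 251 0 0 | 252 0 0 | 253 0 0 | 254 0 0 | 255 0 0 | 256 0 0 | 257 0 0 | [346.21649485 209.54639175] 97
```

```bash
python3 -c "
from h import *
go(e2w((-.131,.049,.052)),P[2]+np.pi/2)"
```

```text
shift [-0.065  0.023  1.106] spin 0.001 at easel [-0.1271  0.0504  0.1183] t 16.2
```

Call:
step_arm:
  motion:
    - [[-0.07,0.02,0.3],0]
    - [[-0.07,0.02,0.6],0]
    - [[-0.07,0.02,0.9],0]
    - [[-0.07,0.02,1.1],0]
    - [[-0.07,0.02,1.1],0]
    - [[-0.07,0.02,1.1],0]
    - [[-0.07,0.02,1.1],0]

```text
time: 17.08
tool_pos: [0.4799, 0.0018, 0.0529]
tool_rot: [3.141, -0.001, 0.103]
contact_force: [0.2, 0.1, -1.4]
opening: 0.0253
grip_force: 35.0
```

Call:
step_arm:
  motion:
    - [[0.05,0,0],0]
    - [[0.1,0,0],0]
    - [[0.1,0,0],0]
    - [[0.1,0,0],0]

```text
time: 17.58
tool_pos: [0.4851, 0.0025, 0.0522]
tool_rot: [-3.141, 0.001, 0.103]
contact_force: [-1.0, -0.3, -0.6]
opening: 0.025
grip_force: 35.0
```

Call:
step_arm:
  motion:
    - [[0.05,0,0],0]
    - [[0.1,0,0],0]
    - [[0.1,0,0],0]
    - [[0.1,0,0],0]

```text
time: 18.08
tool_pos: [0.491, 0.0031, 0.0522]
tool_rot: [-3.141, 0.001, 0.103]
contact_force: [-4.4, 0.1, -0.7]
opening: 0.0249
grip_force: 35.0
```

Call:
step_arm:
  motion:
    - [[0.03,0,0],0]
    - [[0.07,0,0],0]
    - [[0.07,0,0],0]
    - [[0.07,0,0],0]

```text
time: 18.58
tool_pos: [0.4951, 0.0036, 0.0522]
tool_rot: [-3.141, 0.001, 0.103]
contact_force: [-6.5, -0.3, 0.5]
opening: 0.0251
grip_force: 35.0
```

```bash
python3 -c "
from h import *
from cell import robot
print(robot.observe()['contact_force'])
go(e2w((-.115,.05,.052)),P[2]+np.pi/2)"
```

```text
[-6.45441862 -0.33255893  0.48697893]
shift [ 0.01  -0.023  0.003] spin 0.0 at easel [-0.1156  0.0486  0.0522] t 18.575
```

Call:
step_arm:
  motion:
    - [[0,0,0.04],0]
    - [[0,0,0.08],0]
    - [[0,0,0.12],0]
    - [[0,0,0.15],0]
    - [[0,0,0.15],0]

```text
time: 19.2
tool_pos: [0.4953, 0.0036, 0.0433]
tool_rot: [-3.141, 0.001, 0.103]
contact_force: [-5.5, 1.3, 1.4]
opening: 0.0249
grip_force: 35.0
```

Call:
step_arm:
  motion:
    - [[0,0,0.04],0]
    - [[0,0,0.08],0]
    - [[0,0,0.08],0]
    - [[0,0,0.08],0]

```text
time: 19.7
tool_pos: [0.4952, 0.0042, 0.0385]
tool_rot: [-3.141, 0.001, 0.103]
contact_force: [-6.1, 3.1, 2.0]
opening: 0.0249
grip_force: 35.0
```

Call:
step_arm:
  motion:
    - [[0,-0.015,0.02],0]
    - [[0,-0.015,0.04],0]
    - [[0,-0.015,0.055],0]
    - [[0,-0.015,0.055],0]

```text
time: 20.2
tool_pos: [0.4951, 0.0044, 0.0351]
tool_rot: [-3.141, 0.001, 0.103]
contact_force: [-5.7, -0.9, 0.4]
opening: 0.0249
grip_force: 35.0
```

Call:
step_arm:
  motion:
    - [[0,0,0.015],0]
    - [[0,0,0.03],0]
    - [[0,0,0.03],0]

```text
time: 20.58
tool_pos: [0.4952, 0.0044, 0.0347]
tool_rot: [3.142, 0.0, 0.103]
contact_force: [-9.7, 0.4, 14.8]
opening: 0.0251
grip_force: 35.0
```

Call:
step_arm:
  motion:
    - [[0,0,-0.02],0]
    - [[0,0,-0.02],0]

```text
time: 20.82
tool_pos: [0.4951, 0.0044, 0.0348]
tool_rot: [-3.141, 0.001, 0.103]
contact_force: [-6.3, 0.1, 2.7]
opening: 0.0249
grip_force: 35.0
```

Call:
step_arm:
  motion:
    - [[0,0,0],0]
    - [[0,0,0],0]
    - [[0,0,0],0]
    - [[0,0,0],0]
  hand: 150

```text
time: 21.32
tool_pos: [0.4958, 0.0044, 0.0347]
tool_rot: [3.142, -0.001, 0.103]
contact_force: [0.1, 0.4, 0.7]
opening: 0.0379
grip_force: 0.0
```

Call:
step_arm:
  motion:
    - [[0,0,-0.2],0]
    - [[0,0,-0.6],0]
    - [[0,0,-1.2],0]
    - [[0,0,-2],0]
    - [[-1,0,-3],0]
    - [[-1,-2,-3],0]
    - [[-1,-3,-3],0]
    - [[-1,-4,-3],0]
    - [[-1,-4,-3],0]

```text
time: 22.45
tool_pos: [0.4106, 0.239, 0.2159]
tool_rot: [-3.141, -0.002, 0.103]
contact_force: [1.5, -0.9, -0.2]
opening: 0.0378
grip_force: 0.0
```

Run:
```python
from h import *
t=snap("top","8"); s=snap("side","8"); S=np.array([-.115,.05,.027])
for n,c in(("top",t),("side",s)):
    g=cv2.cvtColor(c["pixels"],cv2.COLOR_RGB2GRAY)
    for z in(.013,): 
        for y in(-.02,0,.02) if n=="top" else (0,): 
            print(n,y,"along x -40..60/4mm",[int(cv2.getRectSubPix(g,(1,1),tuple(proj(c,e2w(S+[x,y,z]))))[0,0]) for x in np.arange(-.044,.064,.004)])
    for x in(-.025,-.01,.01,.025): print(n,x,"across y -24..24/3",[int(cv2.getRectSubPix(g,(1,1),tuple(proj(c,e2w(S+[x,y,.005]))))[0,0]) for y in np.arange(-.024,.025,.003)])
m=amber(t); r=cv2.minAreaRect(np.argwhere(m)[:,::-1].astype(np.float32)); print(r,w2e(onz(t,*r[0],.082)))
```

```text
top -0.02 along x -40..60/4mm [96, 87, 87, 92, 97, 100, 104, 106, 107, 109, 110, 110, 108, 108, 109, 102, 87, 83, 84, 83, 77, 68, 60, 57, 57, 62, 65]
top 0 along x -40..60/4mm [91, 65, 59, 66, 78, 103, 115, 116, 115, 114, 113, 113, 113, 111, 110, 109, 108, 107, 115, 138, 144, 112, 72, 47, 41, 41, 41]
top 0.02 along x -40..60/4mm [107, 92, 80, 85, 100, 113, 113, 111, 109, 109, 111, 113, 113, 111, 107, 105, 98, 86, 78, 75, 73, 68, 59, 56, 58, 58, 60]
top -0.025 across y -24..24/3 [109, 101, 85, 68, 61, 69, 81, 91, 93, 85, 73, 70, 81, 95, 105, 110, 111]
top -0.01 across y -24..24/3 [112, 109, 102, 88, 82, 93, 107, 114, 114, 104, 93, 89, 96, 107, 111, 108, 106]
top 0.01 across y -24..24/3 [112, 110, 104, 94, 90, 97, 107, 113, 109, 100, 89, 85, 96, 108, 110, 109, 110]
top 0.025 across y -24..24/3 [106, 87, 67, 63, 77, 95, 106, 110, 107, 96, 83, 72, 63, 62, 74, 93, 105]
side 0 along x -40..60/4mm [42, 45, 62, 95, 103, 90, 87, 88, 89, 89, 88, 84, 74, 63, 54, 45, 40, 38, 37, 39, 38, 40, 40, 41, 41, 41, 41]
side -0.025 across y -24..24/3 [90, 89, 91, 92, 94, 96, 98, 101, 103, 104, 106, 104, 98, 91, 83, 77, 68]
side -0.01 across y -24..24/3 [63, 72, 80, 85, 87, 88, 89, 89, 89, 90, 90, 90, 90, 91, 94, 98, 106]
side 0.01 across y -24..24/3 [38, 38, 38, 39, 42, 49, 60, 74, 85, 90, 91, 90, 90, 90, 90, 90, 90]
side 0.025 across y -24..24/3 [43, 41, 41, 40, 39, 37, 38, 41, 50, 66, 80, 87, 89, 90, 90, 90, 90]
((373.3923645019531, 187.6384735107422), (22.69835662841797, 39.815147399902344), 82.87498474121094) [ 0.0332296  -0.09118208  0.082     ]
```

Call:
step_arm:
  motion:
    - [[-1,-2,-1],0]
    - [[-1,-3,-1],0]
    - [[-1,-4,-1],0]
    - [[-1,-4,-1],0]
    - [[-1,-4,-1],0]

```text
time: 23.18
tool_pos: [0.3256, 0.4722, 0.2755]
tool_rot: [-3.14, -0.001, 0.107]
contact_force: [-0.4, -0.3, 0.6]
opening: 0.0382
grip_force: 0.0
```

Run:
```python
from h import *
t=snap("top","9"); s=snap("side","9")
n0=np.array([0,0,1.]) 
def onplate(c,u,v):  # plate front face: through easel (x0,z=.012) leaning 24 deg
    th=np.radians(24); N=e2w((np.cos(th),0,0))-e2w((0,0,0)); N[2]=-np.sin(th); Q=e2w((-.003,0,.012)); d=ray(c,u,v); o=np.array(c["xyz"])
    return w2e(o+d*(N@(Q-o))/(N@d))
for n,c in(("top",t),("side",s)):
    hsv=cv2.cvtColor(c["pixels"],cv2.COLOR_RGB2HSV)
    for th in(100,130):
        m=((hsv[:,:,0]<20)&(hsv[:,:,1]>th)).astype(np.uint8); m[:,:260]=0;m[:,420:]=0;m[:100]=0;m[240:]=0
        k,l,st,ce=cv2.connectedComponentsWithStats(m); i=1+np.argmax(st[1:,4]); print(n,th,st[i],ce[i],onplate(c,*ce[i]))
        E=np.array([onplate(c,u,v) for v,u in np.argwhere(l==i)]); print("  y range",np.percentile(E[:,1],[1,50,99]),"z",np.percentile(E[:,2],[1,99]))
# scan brightness across panel/plate borders at given heights, top camera
g=cv2.cvtColor(t["pixels"],cv2.COLOR_RGB2GRAY); gs=cv2.cvtColor(s["pixels"],cv2.COLOR_RGB2GRAY)
for nm,c,G in(("top",t,g),("side",s,gs)):
  for z in(.06,.08,.1):
    x=-.003+(z-.012)*np.tan(np.radians(24)); ys=np.arange(-.172,.0021,.003)
    L=[int(cv2.getRectSubPix(G,(1,1),tuple(proj(c,e2w((x,y,z)))))[0,0]) for y in ys]; print(nm,z,"right",list(zip((ys[:13]*1000).astype(int),L[:13])),"left",list(zip((ys[-13:]*1000).astype(int),L[-13:])))
```

```text
top 100 [354 175  39  27 842] [372.47862233 187.6567696 ] [ 0.03200274 -0.08700096  0.09061745]
  y range [-0.14456246 -0.08702349 -0.03032649] z [0.02898396 0.14653529]
top 130 [355 175  37  26 797] [372.44792974 187.54956085] [ 0.03225731 -0.08686815  0.09118921]
  y range [-0.14336487 -0.08665695 -0.03061934] z [0.03211127 0.14452296]
side 100 [ 306  118   35   60 1117] [323.00358102 147.55326768] [ 0.0322291  -0.07975452  0.09112586]
  y range [-0.13727789 -0.07960508 -0.02601222] z [0.03256977 0.14500592]
side 130 [ 306  119   34   58 1018] [323.0913556  147.36247544] [ 0.03227364 -0.08040238  0.09122589]
  y range [-0.13540729 -0.07997162 -0.02904443] z [0.03543281 0.14284822]
top 0.06 right [(np.int64(-172), 115), (np.int64(-168), 124), (np.int64(-165), 136), (np.int64(-162), 140), (np.int64(-159), 125), (np.int64(-156), 95), (np.int64(-153), 63), (np.int64(-150), 42), (np.int64(-147), 36), (np.int64(-144), 40), (np.int64(-141), 46), (np.int64(-138), 49), (np.int64(-135), 52)] left [(np.int64(-33), 48), (np.int64(-30), 45), (np.int64(-27), 40), (np.int64(-24), 35), (np.int64(-
[... 2404 characters left out ...]
4(-12), 66), (np.int64(-9), 87), (np.int64(-6), 120), (np.int64(-3), 150), (np.int64(0), 163), (np.int64(2), 157)]
side 0.1 right [(np.int64(-172), 157), (np.int64(-168), 156), (np.int64(-165), 156), (np.int64(-162), 154), (np.int64(-159), 153), (np.int64(-156), 145), (np.int64(-153), 132), (np.int64(-150), 107), (np.int64(-147), 85), (np.int64(-144), 72), (np.int64(-141), 70), (np.int64(-138), 71), (np.int64(-135), 78)] left [(np.int64(-33), 90), (np.int64(-30), 88), (np.int64(-27), 86), (np.int64(-24), 79), (np.int64(-21), 71), (np.int64(-18), 67), (np.int64(-15), 64), (np.int64(-12), 63), (np.int64(-9), 73), (np.int64(-6), 104), (np.int64(-3), 140), (np.int64(0), 157), (np.int64(2), 157)]
```

```bash
python3 -c "
from cell import robot
print(robot.hand_in())"
```

```text
the job is handed in; nothing more can be done
None
```

I handed the job in at about 23 s on the robot clock, but the hand-in call gave no verdict: the plate leans on the panel, measured 1–4 mm from centre, and the cell is in its holder, button end to the fixed contact and spring pressed about 9 mm by the camera.

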